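# Flick the sample carousel and brake it at the pointer

## Task

Check that the sample carousel's bearing runs free: push its upright finger post to set the disc spinning counter-clockwise (seen from above), let go, and let the post coast untouched past the fixed pointer and on around the far side. When the post comes round to the pointer again (that time or on a later turn), brake the disc by pressing a fingertip down on its flat outer rim, so that it stops with the post in line with the pointer, then lift off and leave it standing there. Once the post has coasted half a turn beyond the pointer do not touch the post again, and leave the box, bottle and tube on the bench where they stand.

Things in the scene. Friction and masses are not known exactly. Their poses are not given: they have to be found in the camera images.
- carousel (a joint): angle of the disc, rad, counter-clockwise from above positive, 0 with the post in line with the pointer; counts on over turns (2 pi, 4 pi are in line again). Starts between -2.6 and -1.2. Easy bearing: flicked to 2 rad/s it coasts about two or three turns, losing 0.05 to 0.25 rad/s each second, and stays where it is stopped. The disc weighs 0.8 to 1.2 kg
- post_mid (a point): middle of the height of the upright black finger post, 84 mm above the bench. The post is fixed on the disc 65 mm from the axis and turns with it: 14 mm across, from the disc's upper face up to 104 mm above the bench, with a foot flange 22 mm across and 3 mm high; the only such post. Pushed sideways to set the disc spinning
- axis (a point): point on the disc's axis level with its upper face, 62 mm above the bench; does not move. The disc is flat, level aluminium, 240 mm across, 12 mm thick. Its bare flat rim lies 76 to 120 mm from the axis; pressing 3 to 10 N there stops it almost at once. Eight capped tubes clamped in the hub (within 45 mm of the axis) rise 28 mm above the upper face
- home (a point): fixed point 65 mm from the axis towards the pointer, 84 mm above the bench: where the middle of the post is when post and pointer are in line
- pointer (a point): tip of the fixed steel cone pointer, 125 mm from the axis just outside the disc's edge, 72 mm above the bench, pointing at the axis; its grey upright bracket stands 146 to 158 mm from the axis, 30 mm wide and 84 mm high
- tube_box: loose grey box of capped tubes, 100 x 100 mm, 43 mm high, origin under its centre; stays where it is
- reagent: loose amber bottle, 54 mm across, 100 mm high, origin under its centre; stays where it is
- conical: loose standing white capped tube, 34 mm across, 85 mm high, origin under its centre; stays where it is

How it is judged:
By the outcome, as a careful person would: the job done as asked, in the order asked, and still so for the second after the job is handed in, with the robot touching nothing.
It also fails if it takes over 54 s, if anything falls off the work surface, if the arm or the gripper's body presses on something with over 40 N, if the wrist force passes 120 N, or if a joint passes its speed limit or range.

## Robot

A 7-joint arm with a two-finger parallel gripper is mounted at the origin on the work surface. World frame = base frame: x ahead of the robot, y to its left, z up, the work surface at z = 0. Lengths are in m, angles in rad, forces in N, time in s.
With the tool pointing down it reaches from about 0.4 to 0.875 m from the base axis. Payload 19.3 kg.
Tool frame: the origin (TCP) lies at the very end of the fingers, on their centre line; the grasp point (between the pads) lies 19 mm behind it (bot.pinch_z is the distance from the TCP to the grasp point, in m); y points along the fingers, x is the direction in which the jaws open and shut, and the axes are right-handed (so a half turn about y gives the same grasp; the last joint's range is limited). The gripper opens to 85 mm and grips with 20 to 120 N. Pads are 22 mm wide; open, the fingers measure 114 mm over their backs; the gripper's body (76 mm by 85 mm) begins 54 mm behind the grasp point. The pads swing forward as they close: fully open they stand 13 mm farther back than shut.
Start: joints at [1.229, 0.521, -0.036, 1.599, 0.021, 1.021, -0.113], TCP at [0.168, -0.602, 0.231] pointing down, gripper open.
Joint ranges: [-2.91, 2.91], [-0.3, 2.13], [-1.5, 1.42], [0.17, 2.43], [-1.26, 4.41], [0.16, 1.93], [-2.52, 2.52]. Speed limits (rad/s): [1.89, 1.89, 2.39, 2.39, 3.01, 3.01, 3.01].

## Interface

Orientations are given as [roll, pitch, yaw] about the fixed x, y, z axes, in that order (R = Rz(yaw) Ry(pitch) Rx(roll)).
In Python, from workcell import bot gives the robot as it stands. The module is installed in compiled form; this text tells all that it offers.
- The arm moves only by the tool arm_command, never from a script. Its argument "moves" is a list of rows, each an object of numbers: "rx", "ry", "rz": the turn, a rotation vector about the tool's x, y, z in rad; "x", "y", "z": the shift along the tool's x, y, z in cm; "gripper": the opening, from -1 (shut) to 1 (fully open). In form: [{"rx": .., "ry": .., "rz": .., "x": .., "y": .., "z": .., "gripper": ..}, ...]. A call has 1 to 5 rows; each row is the pose to reach, as a shift and turn from the pose commanded when the call began, along the tool's axes at that moment; what a row does not reach only later rows make up. A row lasts 1/12 s, in which the tool goes at most 41.7 mm and 7.16 degrees, less where a joint would pass 70% of its speed; a pose out of reach is approached as far as the arm can. A call with a gripper value outside its range is refused whole. The fingers move at their own pace and stop on an object; "squeeze" is the grip in N (left out, the last holds). Time passes only in rows, so rows that repeat a pose let the fingers close. It gives the time, the measured TCP pose, the force and the opening at its end, in the units of the state.
- bot.observe(): the state, without advancing time (a new reading comes with each control period).
- bot.grab_frame(name): name is "scene" or "top" or "wrist"; returns (picture, depth): 400x640x3 uint8, red, green, blue; 400x640 float32, m along the optical axis (not along the pixel's ray), 0 where there is no reading.
- bot.camera_model(name): a dict with "vfov" (degrees; the focal length in pixels is half the picture's height over the tangent of half this angle, whatever the lens; pixels are square), "cx", "cy" (the principal point, pixels), "extrinsics" (4x4, takes a point from camera to world coordinates); the wrist camera has in their place "mount" (4x4, takes a point from camera to tool coordinates, whose origin is the TCP and whose axes are the tool frame's). Camera axes: x right, y down, z forward; pixel columns grow to the right and rows downward; lengths in m; the calibration is good to about 2 mm. A picture is of the moment at which its call begins: read the wrist's pose just before it. camera_model takes no time and is no camera call.
- bot.job_done(): hands the job in, once; it reports no verdict.
Trained networks look in the newest picture that a camera, given by its name, has taken for a name from the list of things; names that differ only in an ending like _2 or _b are one class to them, and where a whole thing is asked for, a point or a joint stands for the part that bears it (a point fixed in the world has none). Each returns a list of dicts, best first, with "p" (0 to 1); they miss things now and then, are a little off and sometimes report something else, mostly with a low value. They report only what shows in the picture. A call takes as long as a camera call.
- bot.spot_in(name, camera): "box" ([left, top, right, bottom] in pixels, round what is visible of it).
- bot.masks_of(name, camera): "mask" (400x640 bool, what is visible of it) and "box" ([left, top, right, bottom] in pixels, round what is visible of it).
The state is a dict: "clock": time; "qpos": joint angles; "qd": joint speeds; "joint_efforts": joint torques, N m; "position": TCP position; "tool_rot": TCP orientation; "force": force on the tool from outside, world axes, zero at the start; "moment": the same for the moment, N m; "grip_width": finger opening in m.
Only numpy, scipy, OpenCV 4.12 (cv2) and the standard library are available. Lean on these libraries where they do the work, as an engineer would, in place of code of your own. Each camera call takes 0.05 s, during which the arm holds its last target.

## Working session

There is one attempt and no reset: what is moved stays moved. The work goes in short steps, Python scripts to look and compute and a tool call to move; the robot and the scene stay as the last step left them, time stands still between calls to the robot, and variables do not carry over. Pictures are saved under pics/ and viewed, and the job is handed in when it is done.

Besides the shell and the picture viewer there is one more tool, called after ">>>" as name([rows], argument=value, ...), one row to a line, values as JSON. arm_command: Moves the arm, as the interface text tells. Its arguments: {"type":"object","properties":{"moves":{"type":"array"},"squeeze":{"type":"number"}},"required":["moves"]}

```bash
mkdir -p pics; cat > h.py <<'E'
import numpy as np, cv2
from workcell import bot
def K(n):
    m=bot.camera_model(n); f=200/np.tan(np.radians(m["vfov"])/2); return f,m["cx"],m["cy"],np.array(m.get("extrinsics",m.get("mount")))
def unp(n,u,v,d):
    f,cx,cy,E=K(n); p=np.array([(u-cx)/f*d,(v-cy)/f*d,d,1]); return (E@p)[:3]
def plane(n,u,v,z):
    f,cx,cy,E=K(n); r=E[:3,:3]@np.array([(u-cx)/f,(v-cy)/f,1]); o=E[:3,3]; return o+r*(z-o[2])/r[2]
def proj(n,p):
    f,cx,cy,E=K(n); q=np.linalg.inv(E)@np.append(p,1); return q[0]/q[2]*f+cx,q[1]/q[2]*f+cy
E
python3 - <<'E'
from h import *
s=bot.observe();print({k:np.round(v,3).tolist() for k,v in s.items()})
for n in ["scene","top"]:
    im,d=bot.grab_frame(n); cv2.imwrite(f"pics/{n}0.png",im[:,:,::-1]); np.save(f"{n}d.npy",d)
    print(n,np.round(K(n)[3],3).tolist(),K(n)[:3])
    for t in ["carousel","post_mid","pointer","tube_box","reagent","conical"]:
        r=bot.spot_in(t,n)
        print(t,[(np.round(x["box"]).tolist(),round(x["p"],2)) for x in r[:3]])
E
```

```text
{'clock': 0.0, 'qpos': [1.229, 0.522, -0.036, 1.6, 0.021, 1.021, -0.113], 'qd': [-0.0, 0.0, 0.0, 0.002, 0.001, 0.001, 0.001], 'joint_efforts': [0.002, -92.709, 1.981, -36.993, 0.018, 0.008, 0.0], 'position': [0.168, -0.602, 0.231], 'tool_rot': [-1.571, 0.001, -1.299], 'force': [-0.184, -0.29, 0.117], 'moment': [0.005, 0.022, 0.001], 'grip_width': 0.086}
scene [[-0.703, 0.559, -0.44, 0.899], [0.712, 0.554, -0.432, 0.373], [0.003, -0.617, -0.787, 0.777], [0.0, 0.0, 0.0, 1.0]] (np.float64(378.1994242816813), 324.6795414746188, 195.97227407929955)
carousel [([288.0, 184.0, 393.0, 279.0], 0.66)]
post_mid [([287.0, 186.0, 394.0, 279.0], 0.84), ([400.0, 294.0, 456.0, 351.0], 0.36)]
pointer [([284.0, 187.0, 396.0, 301.0], 0.85)]
tube_box [([401.0, 293.0, 456.0, 353.0], 0.76)]
reagent [([275.0, 102.0, 294.0, 138.0], 0.93), ([287.0, 186.0, 394.0, 299.0], 0.52), ([286.0, 184.0, 396.0, 277.0], 0.42)]
conical [([224.0, 123.0, 243.0, 152.0], 0.79)]
top [[0.047, -0.971, 0.235, 0.282], [-0.999, -0.046, 0.009, -0.009], [0.002, -0.235, -0.972, 1.22], [0.0, 0.0, 0.0, 1.0]] (np.float64(515.852917773195), 322.58530456947335, 191.03995736025124)
carousel [([245.0, 152.0, 344.0, 258.0], 0.69)]
post_mid [([243.0, 149.0, 345.0, 254.0], 0.98)]
pointer [([244.0, 135.0, 347.0, 257.0], 0.74)]
tube_box [([462.0, 209.0, 490.0, 224.0], 0.73), ([154.0, 163.0, 212.0, 219.0], 0.62)]
reagent [([445.0, 268.0, 473.0, 293.0], 0.78)]
conical [([464.0, 206.0, 490.0, 225.0], 0.63)]
```

View pictures.

```bash
python3 -c "
import cv2
a=cv2.imread('pics/top0.png')[100:320,130:510];cv2.imwrite('pics/top0c.png',cv2.resize(a,None,fx=2.1,fy=2.1,interpolation=cv2.INTER_CUBIC))
a=cv2.imread('pics/scene0.png')[90:370,200:480];cv2.imwrite('pics/scene0c.png',cv2.resize(a,None,fx=2.1,fy=2.1,interpolation=cv2.INTER_CUBIC))"
```

```text
(no output)
```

View pics/top0c.png

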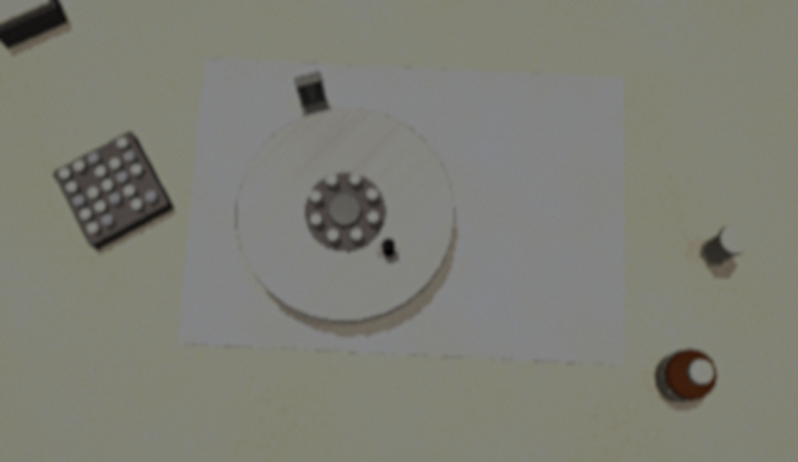

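View pics/scene0c.png

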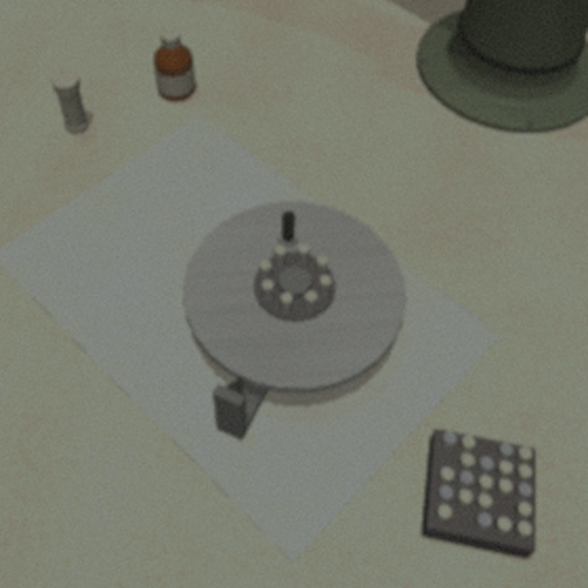

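```bash
cat >> h.py <<'E'
def cloud(n,d):
    f,cx,cy,E=K(n); v,u=np.mgrid[0:400,0:640]; P=np.stack([(u-cx)/f*d,(v-cy)/f*d,d],-1); return P@E[:3,:3].T+E[:3,3]
E
python3 - <<'E'
from h import *
from scipy.optimize import least_squares
for n in ["top","scene"]:
    d=np.load(n+"d.npy"); P=cloud(n,d); im=cv2.imread(f"pics/{n}0.png"); g=im.max(2)
    c0=plane(n,*((294.3,200) if n=="top" else (338,228)),0.062)
    m=(abs(P[...,2]-0.062)<0.012)&(np.hypot(P[...,0]-c0[0],P[...,1]-c0[1])<0.14)&(d>0)
    print(n,c0,m.sum(),np.median(P[m][:,2]))
    cn=cv2.morphologyEx(m.astype(np.uint8),cv2.MORPH_CLOSE,np.ones((9,9)))
    cs,_=cv2.findContours(cn,cv2.RETR_EXTERNAL,cv2.CHAIN_APPROX_NONE); c=max(cs,key=cv2.contourArea)[:,0]
    Q=np.array([plane(n,u,v,0.062)[:2] for u,v in c])
    r=least_squares(lambda p:np.hypot(Q[:,0]-p[0],Q[:,1]-p[1])-p[2],[c0[0],c0[1],.12],loss="soft_l1",f_scale=.002)
    print("axis",r.x)
    ax=r.x[:2]
    R=np.hypot(P[...,0]-ax[0],P[...,1]-ax[1])
    for lab,mm in [("post",(g<60)&(R<.085)&(R>.045)&(P[...,2]>.07)),("brk",(P[...,2]>.07)&(R>.135)&(R<.175)),("cone",(P[...,2]>.062)&(R>.123)&(R<.145))]:
        q=P[mm]; 
        if len(q): 
            md=np.median(q,0); print(lab,len(q),np.round(md,4),np.hypot(*(md[:2]-ax)),np.arctan2(*(md[:2]-ax)[::-1]), q[:,2].max(), np.round(np.argwhere(mm).mean(0),1))
    print("reach of axis",np.hypot(*ax),np.arctan2(ax[1],ax[0]))
E
```

```text
top [0.53743942 0.06657877 0.062     ] 7840 0.0621185910045946
axis [0.53486507 0.06726052 0.11873881]
post 38 [0.4898 0.0163 0.1028] 0.06807815663509728 -2.2947398585252 0.10712419259022954 [218.1 314.7]
brk 111 [0.6747 0.114  0.0821] 0.1474347034931625 0.3228136680776162 0.08903511394151775 [139.9 276.6]
cone 47 [0.6653 0.1113 0.0764] 0.13765509261720538 0.32569187750465606 0.08469350354475358 [144.3 278. ]
reach of axis 0.5390775600540775 0.1250956636907283
scene [0.54291929 0.06648866 0.062     ] 7013 0.062109498805523855
axis [0.5381448  0.0666383  0.11960598]
post 56 [0.4975 0.0195 0.0938] 0.06225807702863814 -2.282163381598445 0.10604629737716309 [196.7 337. ]
brk 146 [0.6806 0.1148 0.0824] 0.15033864453160523 0.32596472240972657 0.08714271908230253 [278. 309.]
cone 41 [0.6675 0.1101 0.0783] 0.1364847407832336 0.3241310262347046 0.08502973110523893 [273.  312.2]
reach of axis 0.5422550025903776 0.12320251642954821
```

```bash
cat >> h.py <<'E'
AX=np.array([.5365,.067]); PA=0.324
from scipy.spatial.transform import Rotation as Ro
def rows(tgts,p=None,rot=None):
    "tgts list of (x,y,z,yaw) world -> tool rows"
    s=bot.observe(); p=np.array(s["position"]) if p is None else np.array(p); R0=Ro.from_euler("xyz",s["tool_rot"] if rot is None else rot)
    out=[]
    for x,y,z,w in tgts:
        R1=Ro.from_euler("xyz",[-np.pi/2,0,w]); t=R0.inv().apply(np.array([x,y,z])-p)*100; r=(R0.inv()*R1).as_rotvec()
        out.append(dict(zip(["x","y","z","rx","ry","rz"],np.round([*t,*r],2).tolist())))
    for o in out: print(o)
def pol(th,r,z=None): 
    return AX+r*np.array([np.cos(th),np.sin(th)])
E
python3 -c "
from h import *
print(pol(-1.2,.1)); rows([(*pol(-1.2,.1),.12,-.1)])"
```

```text
[ 0.57273578 -0.02620391]
{'x': -44.61, 'y': 11.13, 'z': 54.47, 'rx': -0.0, 'ry': -1.2, 'rz': -0.0}
```

>>> arm_command([
  {"x":-44.6,"y":2,"z":54.5,"ry":-1.2,"gripper":-1},
  {"x":-44.6,"y":2,"z":54.5,"ry":-1.2,"gripper":-1},
  {"x":-44.6,"y":2,"z":54.5,"ry":-1.2,"gripper":-1},
  {"x":-44.6,"y":2,"z":54.5,"ry":-1.2,"gripper":-1},
  {"x":-44.6,"y":2,"z":54.5,"ry":-1.2,"gripper":-1},
], squeeze=20)

```text
invalid input at $.moves[0]: expected keys rx, ry, rz, x, y, z, gripper
```

```bash
python3 -c "
from h import *
s=bot.observe();print(s['clock'],s['position'],s['tool_rot'],s['grip_width'])
rows([(*pol(-1.2,.1),.2,-.1)])"
```

```text
0.7 [ 0.16773706 -0.60205958  0.23128414] [-1.57077087e+00  3.44725902e-05 -1.29913891e+00] 0.08545641523690467
{'x': -44.61, 'y': 3.13, 'z': 54.47, 'rx': -0.0, 'ry': -1.2, 'rz': -0.0}
```

>>> arm_command([
  {"rx":0,"ry":-1.2,"rz":0,"x":-44.6,"y":2,"z":54.5,"gripper":-1},
  {"rx":0,"ry":-1.2,"rz":0,"x":-44.6,"y":2,"z":54.5,"gripper":-1},
  {"rx":0,"ry":-1.2,"rz":0,"x":-44.6,"y":2,"z":54.5,"gripper":-1},
  {"rx":0,"ry":-1.2,"rz":0,"x":-44.6,"y":2,"z":54.5,"gripper":-1},
  {"rx":0,"ry":-1.2,"rz":0,"x":-44.6,"y":2,"z":54.5,"gripper":-1},
], squeeze=20)

```text
clock: 1.12
position: [0.2883, -0.4301, 0.2255]
tool_rot: [-1.571, -0.0, -0.668]
force: [0.8, -1.1, -0.4]
grip_width: 0.0255
```

```bash
python3 -c "
from h import *
s=bot.observe();print(s['clock'],s['position'],s['tool_rot'],s['grip_width'])
rows([(*pol(-1.2,.1),.2,-.1)])"
```

```text
1.1167 [ 0.28832998 -0.43006244  0.22553816] [-1.57110141e+00 -4.36177585e-04 -6.68040920e-01] 0.025485177366547165
{'x': -2.69, 'y': 2.54, 'z': 49.32, 'rx': 0.0, 'ry': -0.57, 'rz': 0.0}
```

>>> arm_command([
  {"rx":0,"ry":-0.57,"rz":0,"x":-2.7,"y":2.5,"z":49.3,"gripper":-1},
  {"rx":0,"ry":-0.57,"rz":0,"x":-2.7,"y":2.5,"z":49.3,"gripper":-1},
  {"rx":0,"ry":-0.57,"rz":0,"x":-2.7,"y":2.5,"z":49.3,"gripper":-1},
  {"rx":0,"ry":-0.57,"rz":0,"x":-2.7,"y":2.5,"z":49.3,"gripper":-1},
  {"rx":0,"ry":-0.57,"rz":0,"x":-2.7,"y":2.5,"z":49.3,"gripper":-1},
])

```text
clock: 1.53
position: [0.4092, -0.2607, 0.2151]
tool_rot: [-1.571, -0.001, -0.097]
force: [0.1, -1.2, 0.5]
grip_width: -0.0001
```

```bash
python3 -c "
from h import *
s=bot.observe();print(s['clock'],s['position'],s['tool_rot'],s['grip_width'])
rows([(*pol(-1.2,.1),.12,-.1)])"
```

```text
1.5333 [ 0.40919678 -0.26066397  0.21510487] [-1.57125433e+00 -6.37266584e-04 -9.70811515e-02] -0.00012237049190666645
{'x': 14.0, 'y': 9.51, 'z': 24.93, 'rx': 0.0, 'ry': 0.0, 'rz': 0.0}
```

>>> arm_command([
  {"rx":0,"ry":0,"rz":0,"x":2.4,"y":0.5,"z":4,"gripper":-1},
  {"rx":0,"ry":0,"rz":0,"x":4.5,"y":2,"z":8,"gripper":-1},
  {"rx":0,"ry":0,"rz":0,"x":7,"y":4,"z":12,"gripper":-1},
  {"rx":0,"ry":0,"rz":0,"x":9,"y":6,"z":15.5,"gripper":-1},
  {"rx":0,"ry":0,"rz":0,"x":11,"y":7.5,"z":19,"gripper":-1},
])

```text
clock: 1.95
position: [0.5247, -0.1022, 0.1485]
tool_rot: [-1.571, -0.0, -0.104]
force: [0.7, -0.6, -0.3]
grip_width: 0.0003
```

```bash
python3 -c "
from h import *
s=bot.observe();print(s['clock'],s['position'],s['tool_rot'],s['grip_width'])
rows([(*pol(-1.2,.1),.075,-.1)])"
```

```text
1.95 [ 0.52466993 -0.10217941  0.14851808] [-1.57103881e+00 -3.02331589e-04 -1.04441628e-01] 0.00034522470232789684
{'x': 3.99, 'y': 7.35, 'z': 8.06, 'rx': 0.0, 'ry': -0.0, 'rz': 0.0}
```

>>> arm_command([
  {"rx":0,"ry":0,"rz":0,"x":1.5,"y":1.2,"z":3.2,"gripper":-1},
  {"rx":0,"ry":0,"rz":0,"x":3,"y":3.5,"z":6,"gripper":-1},
  {"rx":0,"ry":0,"rz":0,"x":4,"y":6,"z":8.1,"gripper":-1},
  {"rx":0,"ry":0,"rz":0,"x":4,"y":7.4,"z":8.1,"gripper":-1},
  {"rx":0,"ry":0,"rz":0,"x":4,"y":7.8,"z":8.1,"gripper":-1},
])

```text
clock: 2.37
position: [0.5712, -0.0257, 0.0688]
tool_rot: [-1.571, 0.003, -0.101]
force: [-1.1, -0.4, -0.1]
grip_width: 0.0002
```

```bash
python3 -c "
from h import *
s=bot.observe();print(s['clock'],s['position'],s['tool_rot'],s['grip_width'],s['force'])
for n in ['scene','top','wrist']:
    im,d=bot.grab_frame(n); cv2.imwrite(f'pics/{n}1.png',im[:,:,::-1])
a=[cv2.imread(f'pics/{n}1.png') for n in ['scene','top','wrist']]
cv2.imwrite('pics/m1.png',np.vstack([np.hstack([a[0][90:370,200:600],a[1][60:340,130:530]]),np.hstack([cv2.resize(a[2],(400,250)),np.zeros((250,400,3),np.uint8)])]))
"
```

```text
2.3667 [ 0.57123094 -0.02565669  0.06883368] [-1.57054182  0.0031747  -0.10149971] 0.00024036468310625187 [-1.06129783 -0.40780877 -0.14495047]
```

View pics/m1.png

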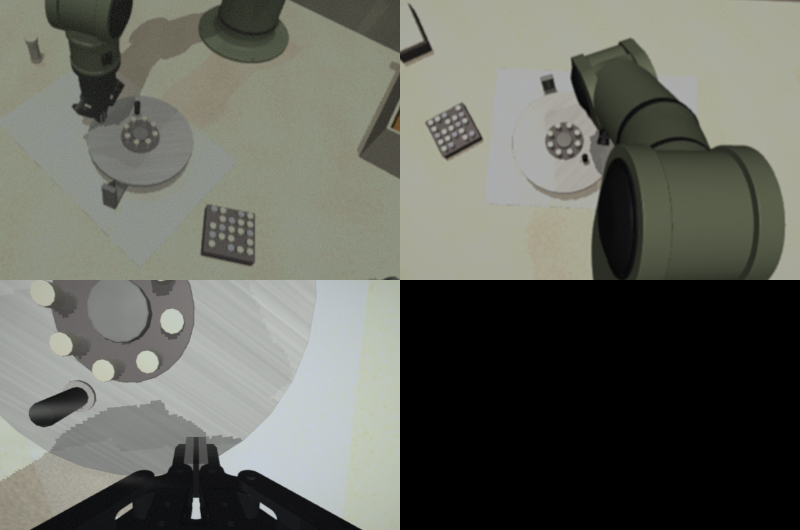

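The fingers hover over the right-hand rim. The post is still at its start, and both fixed cameras see the pointer side of the disc. Next is a touch test to calibrate the braking height.

>>> arm_command([
  {"rx":0,"ry":0,"rz":0,"x":0,"y":0.4,"z":0,"gripper":-1},
  {"rx":0,"ry":0,"rz":0,"x":0,"y":0.5,"z":0,"gripper":-1},
  {"rx":0,"ry":0,"rz":0,"x":0,"y":0.6,"z":0,"gripper":-1},
])

```text
clock: 2.77
position: [0.5722, -0.0279, 0.0659]
tool_rot: [-1.571, -0.001, -0.105]
force: [-0.7, 0.0, -0.6]
grip_width: 0.0001
```

>>> arm_command([
  {"rx":0,"ry":0,"rz":0,"x":0,"y":0.1,"z":0,"gripper":-1},
])

```text
clock: 2.85
position: [0.5722, -0.0277, 0.0647]
tool_rot: [-1.571, -0.001, -0.105]
force: [-0.5, -0.5, -0.9]
grip_width: 0.0
```

>>> arm_command([
  {"rx":0,"ry":0,"rz":0,"x":0,"y":0.1,"z":0,"gripper":-1},
])

```text
clock: 2.93
position: [0.5722, -0.0275, 0.0636]
tool_rot: [-1.571, -0.001, -0.104]
force: [1.1, 0.7, -0.3]
grip_width: 0.0002
```

>>> arm_command([
  {"rx":0,"ry":0,"rz":0,"x":0,"y":0.1,"z":0,"gripper":-1},
])

```text
clock: 3.02
position: [0.5722, -0.0274, 0.0624]
tool_rot: [-1.571, -0.0, -0.104]
force: [-0.6, 1.1, -1.0]
grip_width: -0.0
```

>>> arm_command([
  {"rx":0,"ry":0,"rz":0,"x":0,"y":0.1,"z":0,"gripper":-1},
])

```text
clock: 3.1
position: [0.5728, -0.0271, 0.062]
tool_rot: [-1.57, -0.002, -0.104]
force: [-1.0, 1.7, 24.6]
grip_width: -0.0
```

>>> arm_command([
  {"rx":0,"ry":0,"rz":0,"x":0,"y":0,"z":0,"gripper":-1},
])

```text
clock: 3.18
position: [0.573, -0.027, 0.0621]
tool_rot: [-1.57, -0.002, -0.104]
force: [0.5, 0.4, 11.4]
grip_width: 0.0001
```

>>> arm_command([
  {"rx":0,"ry":0,"rz":0,"x":0,"y":-0.05,"z":0,"gripper":-1},
])

```text
clock: 3.27
position: [0.5725, -0.0272, 0.0622]
tool_rot: [-1.571, -0.001, -0.104]
force: [-0.2, 0.3, 0.0]
grip_width: 0.0002
```

>>> arm_command([
  {"rx":0,"ry":0,"rz":0,"x":0,"y":0,"z":0,"gripper":-1},
])

```text
clock: 3.35
position: [0.5723, -0.0272, 0.0621]
tool_rot: [-1.571, -0.001, -0.104]
force: [-0.3, -0.1, 7.3]
grip_width: -0.0003
```

>>> arm_command([
  {"rx":0,"ry":0,"rz":0,"x":0,"y":-0.2,"z":0,"gripper":-1},
  {"rx":0,"ry":0,"rz":0,"x":0,"y":-1,"z":0,"gripper":-1},
  {"rx":0,"ry":0,"rz":0,"x":-1.5,"y":-3,"z":0,"gripper":-1},
  {"rx":0,"ry":0,"rz":0,"x":-4,"y":-6,"z":1,"gripper":-1},
  {"rx":0,"ry":0,"rz":0,"x":-7,"y":-7.5,"z":3,"gripper":-1},
])

```text
clock: 3.77
position: [0.5059, 0.0084, 0.139]
tool_rot: [-1.571, -0.002, -0.107]
force: [1.0, 0.8, 0.8]
grip_width: -0.0003
```

```bash
python3 -c "
from h import *
s=bot.observe();print(s['clock'],s['position'],s['tool_rot'])
im,d=bot.grab_frame('scene'); cv2.imwrite('pics/scene2.png',im[:,:,::-1])
im,d=bot.grab_frame('top'); cv2.imwrite('pics/top2.png',im[:,:,::-1])
p=pol(-2.29,.065); t=-2.29
st=p+.032*np.array([np.sin(t),-np.cos(t)]); print('post',p,'start',st)
rows([(*st,.12,-.6),(*st,.074,-.6)])
a=[cv2.imread(f'pics/{n}2.png') for n in ['scene','top']]
cv2.imwrite('pics/m2.png',np.hstack([a[0][90:370,200:600],a[1][60:340,130:530]]))
"
```

```text
3.7667 [0.5058514  0.00843125 0.1390014 ] [-1.57123079 -0.00189789 -0.1073231 ]
post [0.49367892 0.01809851] start [0.46960435 0.03917966]
{'x': -3.65, 'y': 1.96, 'z': 2.3, 'rx': -0.0, 'ry': 0.5, 'rz': 0.0}
{'x': -3.66, 'y': 6.56, 'z': 2.3, 'rx': -0.0, 'ry': 0.5, 'rz': 0.0}
```

View pics/m2.png

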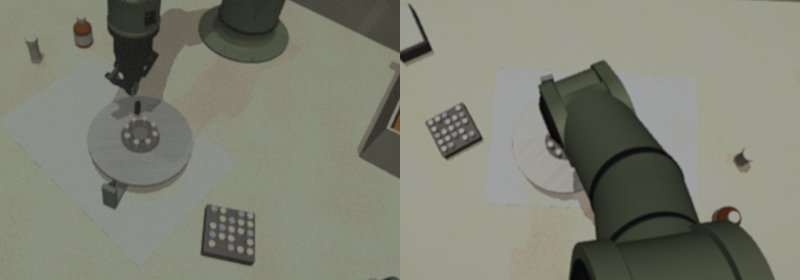

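>>> arm_command([
  {"rx":0,"ry":0.12,"rz":0,"x":-1.8,"y":0,"z":1.2,"gripper":-1},
  {"rx":0,"ry":0.24,"rz":0,"x":-3.2,"y":0.5,"z":2.1,"gripper":-1},
  {"rx":0,"ry":0.36,"rz":0,"x":-3.7,"y":2,"z":2.3,"gripper":-1},
  {"rx":0,"ry":0.48,"rz":0,"x":-3.7,"y":4.2,"z":2.3,"gripper":-1},
  {"rx":0,"ry":0.5,"rz":0,"x":-3.7,"y":6,"z":2.3,"gripper":-1},
])

```text
clock: 4.28
position: [0.4712, 0.0368, 0.0766]
tool_rot: [-1.57, -0.001, -0.611]
force: [0.6, 0.9, 0.0]
grip_width: 0.0002
```

>>> arm_command([
  {"rx":0,"ry":0,"rz":0,"x":0,"y":0.4,"z":0,"gripper":-1},
  {"rx":0,"ry":0,"rz":0,"x":0,"y":0.4,"z":0,"gripper":-1},
])

```text
clock: 4.45
position: [0.4706, 0.0367, 0.0723]
tool_rot: [-1.572, 0.001, -0.602]
force: [-0.3, 0.5, 1.0]
grip_width: -0.0002
```

```bash
python3 -c "
from h import *
s=bot.observe();print(s['clock'],s['position'],s['tool_rot'],s['force'])
for n in ['scene','wrist']:
    im,d=bot.grab_frame(n); cv2.imwrite(f'pics/{n}3.png',im[:,:,::-1])
a=[cv2.imread(f'pics/{n}3.png') for n in ['scene','wrist']]
cv2.imwrite('pics/m3.png',np.hstack([cv2.resize(a[0][130:310,230:430],(400,360)),cv2.resize(a[1],(400,360))]))
"
```

```text
4.45 [0.47061622 0.03670755 0.07226433] [-1.57208750e+00  1.45469959e-03 -6.01973141e-01] [-0.28312504  0.49157094  0.97618221]
```

View pics/m3.png

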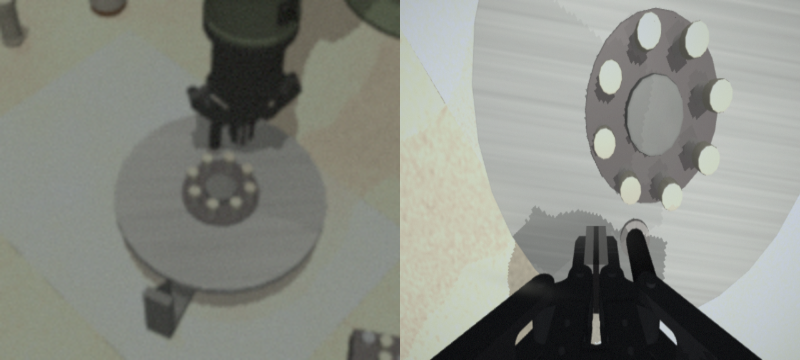

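```bash
python3 -c "
from h import *
c=[.03,.08,.16,.27,.41,.57,.75,.94,1.13,1.32,1.42]
yw=[-.6,-.6,-.6,-.55,-.47,-.37,-.26,-.15,-.04,.07,.07]
r=[.0715,.070]+[.069]*9
T=[(*pol(-2.71+a,q),.073,w) for a,q,w in zip(c,r,yw)]
s=bot.observe()
rows(T[:5]);print()
rows(T[5:10],T[4][:3],[-np.pi/2,0,T[4][3]]);print()
u=T[-1]; e=(u[0],u[1],u[2],u[3])
rows([u,(*pol(-1.27,.075),.09,.07),(*pol(-1.27,.085),.13,.0),(*pol(-1.23,.095),.14,-.1),(*pol(-1.2,.1),.12,-.1)],T[9][:3],[-np.pi/2,0,T[9][3]])
"
```

```text
{'x': 0.16, 'y': 0.05, 'z': -0.06, 'rx': -0.0, 'ry': -0.0, 'rz': 0.0}
{'x': 0.55, 'y': 0.05, 'z': -0.1, 'rx': -0.0, 'ry': -0.0, 'rz': 0.0}
{'x': 1.1, 'y': 0.05, 'z': -0.23, 'rx': -0.0, 'ry': -0.0, 'rz': 0.0}
{'x': 1.82, 'y': 0.05, 'z': -0.47, 'rx': -0.0, 'ry': -0.05, 'rz': 0.0}
{'x': 2.76, 'y': 0.05, 'z': -0.66, 'rx': -0.0, 'ry': -0.13, 'rz': 0.0}

{'x': 1.09, 'y': -0.0, 'z': -0.2, 'rx': -0.0, 'ry': -0.1, 'rz': 0.0}
{'x': 2.33, 'y': -0.0, 'z': -0.21, 'rx': 0.0, 'ry': -0.21, 'rz': 0.0}
{'x': 3.61, 'y': -0.0, 'z': 0.02, 'rx': 0.0, 'ry': -0.32, 'rz': 0.0}
{'x': 4.84, 'y': -0.0, 'z': 0.49, 'rx': 0.0, 'ry': -0.43, 'rz': 0.0}
{'x': 5.95, 'y': 0.0, 'z': 1.18, 'rx': 0.0, 'ry': -0.54, 'rz': 0.0}

{'x': 0.68, 'y': 0.0, 'z': 0.11, 'rx': 0.0, 'ry': 0.0, 'rz': 0.0}
{'x': 0.95, 'y': -1.7, 'z': -0.44, 'rx': 0.0, 'ry': 0.0, 'rz': 0.0}
{'x': 1.18, 'y': -5.7, 'z': -1.42, 'rx': 0.0, 'ry': 0.07, 'rz': -0.0}
{'x': 1.78, 'y': -6.7, 'z': -2.3, 'rx': 0.0, 'ry': 0.17, 'rz': -0.0}
{'x': 2.2, 'y': -4.7, 'z': -2.69, 'rx': 0.0, 'ry': 0.17, 'rz': -0.0}
```

>>> arm_command([
  {"rx":0,"ry":0,"rz":0,"x":0.15,"y":0,"z":-0.05,"gripper":-1},
  {"rx":0,"ry":0,"rz":0,"x":0.55,"y":0,"z":-0.1,"gripper":-1},
  {"rx":0,"ry":0,"rz":0,"x":1.1,"y":0,"z":-0.25,"gripper":-1},
  {"rx":0,"ry":-0.05,"rz":0,"x":1.8,"y":0,"z":-0.45,"gripper":-1},
  {"rx":0,"ry":-0.13,"rz":0,"x":2.75,"y":0,"z":-0.65,"gripper":-1},
])

```text
clock: 4.97
position: [0.4906, 0.0151, 0.0733]
tool_rot: [-1.571, -0.001, -0.472]
force: [-0.1, 0.1, -0.7]
grip_width: 0.0002
```

>>> arm_command([
  {"rx":0,"ry":-0.1,"rz":0,"x":1.1,"y":0,"z":-0.2,"gripper":-1},
  {"rx":0,"ry":-0.21,"rz":0,"x":2.35,"y":0,"z":-0.2,"gripper":-1},
  {"rx":0,"ry":-0.32,"rz":0,"x":3.6,"y":0,"z":0,"gripper":-1},
  {"rx":0,"ry":-0.43,"rz":0,"x":4.85,"y":0,"z":0.5,"gripper":-1},
  {"rx":0,"ry":-0.54,"rz":0,"x":5.95,"y":0,"z":1.2,"gripper":-1},
])

```text
clock: 5.38
position: [0.5496, -0.0026, 0.0732]
tool_rot: [-1.571, -0.001, 0.07]
force: [0.3, -0.4, -0.2]
grip_width: 0.0003
```

>>> arm_command([
  {"rx":0,"ry":0,"rz":0,"x":0.65,"y":0,"z":0.1,"gripper":-1},
  {"rx":0,"ry":0,"rz":0,"x":0.8,"y":-1.5,"z":-0.4,"gripper":-1},
  {"rx":0,"ry":0.07,"rz":0,"x":1.0,"y":-5,"z":-1.4,"gripper":-1},
])

```text
clock: 5.63
position: [0.5576, -0.0136, 0.1203]
tool_rot: [-1.57, 0.006, -0.005]
force: [-0.3, -0.1, -0.4]
grip_width: 0.0002
```

```bash
cat >> h.py <<'E'
def ang(n,tag=None,z=.098):
    t=bot.observe()["clock"]; im,d=bot.grab_frame(n)
    if tag: cv2.imwrite(f"pics/{tag}.png",im[:,:,::-1])
    P=cloud(n,d); R=np.hypot(P[...,0]-AX[0],P[...,1]-AX[1]); g=im.max(2)
    mm=(g<60)&(R<.085)&(R>.048)&(P[...,2]>.072)&(P[...,2]<.112)&(d>0)
    k,l,st,c=cv2.connectedComponentsWithStats(mm.astype(np.uint8)); res=[]
    for i in range(1,k):
        if st[i,4]>8: q=np.median(P[l==i],0); res.append((round(float((np.arctan2(*(q[:2]-AX)[::-1])-PA+np.pi)%(2*np.pi)-np.pi),3),round(float(np.hypot(*(q[:2]-AX))),3),int(st[i,4])))
    return round(t,4),res
E
python3 -c "
from h import *
s=bot.observe();print(s['clock'],s['position'],s['tool_rot'],s['force'])
for i in range(2): print(ang('scene','s4%d'%i), ang('top','t4%d'%i))
a=[cv2.imread(f'pics/{n}.png') for n in ['s41','t41']]
cv2.imwrite('pics/m4.png',np.hstack([a[0][90:370,200:600],a[1][60:340,130:530]]))
rows([(*pol(-1.2,.1),.12,-.1)])
"
```

```text
5.6333 [ 0.5575512  -0.01363568  0.12029661] [-1.56951289  0.00589321 -0.00528717] [-0.33112564 -0.11161412 -0.40478565]
(5.6333, [(-0.76, 0.066, 55)]) (5.6833, [(-0.726, 0.06, 36)])
(5.7333, [(-0.538, 0.067, 61)]) (5.7833, [(-0.486, 0.06, 33)])
{'x': 1.3, 'y': 0.37, 'z': -1.14, 'rx': 0.0, 'ry': 0.09, 'rz': 0.0}
```

View pics/m4.png

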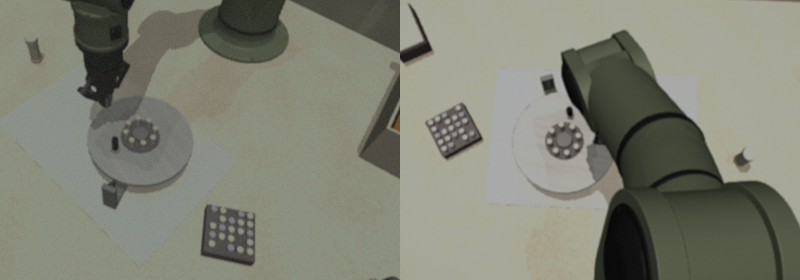

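>>> arm_command([
  {"rx":0,"ry":0.05,"rz":0,"x":0.7,"y":0.5,"z":-0.8,"gripper":-1},
  {"rx":0,"ry":0.1,"rz":0,"x":1.3,"y":1.5,"z":-1.4,"gripper":-1},
  {"rx":0,"ry":0.1,"rz":0,"x":1.3,"y":3,"z":-1.4,"gripper":-1},
  {"rx":0,"ry":0.1,"rz":0,"x":1.3,"y":4.2,"z":-1.4,"gripper":-1},
  {"rx":0,"ry":0.1,"rz":0,"x":1.3,"y":4.8,"z":-1.4,"gripper":-1},
])

```text
clock: 6.25
position: [0.5711, -0.028, 0.0727]
tool_rot: [-1.571, 0.003, -0.104]
force: [-0.0, 0.3, -0.0]
grip_width: 0.0001
```

```bash
python3 -c "
from h import *
for i in range(2): print(ang('scene'), ang('top'))
s=bot.observe();print(s['clock'],s['position'],s['tool_rot'],s['force'])
print(np.hypot(*(s['position'][:2]-AX)))
"
```

```text
(6.25, [(0.539, 0.067, 64)]) (6.3, [(0.726, 0.061, 35)])
(6.35, [(0.737, 0.067, 66)]) (6.4, [(0.949, 0.062, 34)])
6.45 [ 0.57226116 -0.02787774  0.07491545] [-1.57061280e+00  2.75734281e-04 -1.03652090e-01] [ 0.20919139 -0.55354482 -0.35051774]
0.10139351726971513
```

```bash
cat >> h.py <<'E'
AXC={"top":np.array([.5349,.0673]),"scene":np.array([.5381,.0666])}
def modelc(n,a):
    ax=AXC[n]; c=ax+.065*np.array([np.cos(a+PA),np.sin(a+PA)]); f,cx,cy,E=K(n); Ei=np.linalg.inv(E)
    t=np.linspace(0,2*np.pi,40,endpoint=False); Q=np.array([[c[0]+.007*np.cos(u),c[1]+.007*np.sin(u),z,1] for z in (.065,.104) for u in t])@Ei.T
    uv=np.stack([Q[:,0]/Q[:,2]*f+cx,Q[:,1]/Q[:,2]*f+cy],1).astype(np.float32); h=cv2.convexHull(uv); m=cv2.moments(h); return np.array([m["m10"]/m["m00"],m["m01"]/m["m00"]]),m["m00"]
def ang2(n,tag=None):
    t=bot.observe()["clock"]; im,d=bot.grab_frame(n)
    if tag: cv2.imwrite(f"pics/{tag}.png",im[:,:,::-1])
    return round(t,4),ang2im(n,im)
A=np.arange(-np.pi,np.pi,.02)
def ang2im(n,im):
    g=im.max(2); mm=(g<75).astype(np.uint8); k,l,st,c=cv2.connectedComponentsWithStats(mm)
    M=[modelc(n,a) for a in A]; C=np.array([m[0] for m in M]); ar=np.mean([m[1] for m in M]); best=[]
    for i in range(1,k):
        if not .4*ar<st[i,4]<2*ar: continue
        D=np.hypot(*(C-c[i]).T); j=D.argmin(); 
        if D[j]<4:
            s=np.arange(A[j]-.03,A[j]+.03,.002); D2=[np.hypot(*(modelc(n,a)[0]-c[i])) for a in s]
            best.append((round(float(s[np.argmin(D2)]),3),round(float(min(D2)),2),int(st[i,4]),int(M[j][1])))
    return sorted(best,key=lambda b:b[1])
E
python3 -c "
from h import *
for f,n in [('scene0','scene'),('top0','top'),('s40','scene'),('t40','top'),('s41','scene'),('t41','top')]: print(f,ang2im(n,cv2.imread(f'pics/{f}.png')))
"
```

```text
scene0 [(-2.598, 0.29, 78, 84)]
top0 [(-2.592, 0.2, 51, 50)]
s40 [(-0.818, 0.53, 79, 90)]
t40 []
s41 [(-0.584, 0.4, 79, 91)]
t41 [(-0.474, 0.08, 47, 56)]
```

>>> arm_command([
  {"rx":0,"ry":0,"rz":0,"x":0,"y":0,"z":0,"gripper":-1},
  {"rx":0,"ry":0,"rz":0,"x":0,"y":0,"z":0,"gripper":-1},
  {"rx":0,"ry":0,"rz":0,"x":0,"y":0,"z":0,"gripper":-1},
])

```text
clock: 6.7
position: [0.5726, -0.0283, 0.0753]
tool_rot: [-1.571, -0.001, -0.104]
force: [0.6, 0.1, 0.0]
grip_width: 0.0002
```

```bash
python3 -c "
from h import *
print(ang2('scene','s5'), ang2('top','t5'))
"
```

```text
(6.7, [(1.538, 0.05, 77, 92)]) (6.75, [(1.622, 0.38, 42, 54)])
```

>>> arm_command([
  {"rx":0,"ry":0,"rz":0,"x":0,"y":0,"z":0,"gripper":-1},
  {"rx":0,"ry":0,"rz":0,"x":0,"y":0,"z":0,"gripper":-1},
  {"rx":0,"ry":0,"rz":0,"x":0,"y":0,"z":0,"gripper":-1},
  {"rx":0,"ry":0,"rz":0,"x":0,"y":0,"z":0,"gripper":-1},
])

```text
clock: 7.13
position: [0.5724, -0.0282, 0.0748]
tool_rot: [-1.571, -0.0, -0.104]
force: [0.5, 0.6, 1.1]
grip_width: 0.0001
```

```bash
python3 -c "
from h import *
print(ang2('scene','s6'), ang2('top','t6'))
"
```

```text
(7.1333, [(2.426, 0.35, 75, 88)]) (7.1833, [(2.528, 0.27, 36, 50)])
```

>>> arm_command([
  {"rx":0,"ry":0,"rz":0,"x":0,"y":0.5,"z":0,"gripper":-1},
])

```text
clock: 7.32
position: [0.5728, -0.0282, 0.0703]
tool_rot: [-1.571, -0.001, -0.104]
force: [0.3, 0.1, 0.2]
grip_width: -0.0
```

>>> arm_command([
  {"rx":0,"ry":0,"rz":0,"x":0,"y":0,"z":0,"gripper":-1},
])

```text
clock: 7.4
position: [0.572, -0.0283, 0.069]
tool_rot: [-1.571, 0.001, -0.104]
force: [-0.6, -0.6, -1.1]
grip_width: 0.0002
```

>>> arm_command([
  {"rx":0,"ry":0,"rz":0,"x":0,"y":0,"z":0,"gripper":-1},
])

```text
clock: 7.48
position: [0.5721, -0.0282, 0.0694]
tool_rot: [-1.571, 0.001, -0.104]
force: [-0.2, -0.0, -0.6]
grip_width: 0.0
```

>>> arm_command([
  {"rx":0,"ry":0,"rz":0,"x":0,"y":0.4,"z":0,"gripper":-1},
])

```text
clock: 7.57
position: [0.5726, -0.0282, 0.0661]
tool_rot: [-1.571, -0.001, -0.104]
force: [1.1, 0.1, -0.3]
grip_width: -0.0003
```

```bash
python3 -c "
from h import *
print(ang2('scene','s7'))
print(bot.observe()['position'])
"
```

```text
(7.5667, [(-3.014, 0.6, 76, 85)])
[ 0.57222056 -0.02824695  0.06509403]
```

>>> arm_command([
  {"rx":0,"ry":0,"rz":0,"x":0,"y":0.1,"z":0,"gripper":-1},
  {"rx":0,"ry":0,"rz":0,"x":0,"y":0.2,"z":0,"gripper":-1},
  {"rx":0,"ry":0,"rz":0,"x":0,"y":0.2,"z":0,"gripper":-1},
  {"rx":0,"ry":0,"rz":0,"x":0,"y":0.2,"z":0,"gripper":-1},
  {"rx":0,"ry":0,"rz":0,"x":0,"y":0.2,"z":0,"gripper":-1},
])

```text
clock: 8.03
position: [0.5724, -0.0282, 0.0639]
tool_rot: [-1.571, -0.0, -0.104]
force: [0.8, 1.0, 0.0]
grip_width: 0.0
```

>>> arm_command([
  {"rx":0,"ry":0,"rz":0,"x":0,"y":0,"z":0,"gripper":-1},
  {"rx":0,"ry":0,"rz":0,"x":0,"y":0,"z":0,"gripper":-1},
])

```text
clock: 8.2
position: [0.5724, -0.0283, 0.0639]
tool_rot: [-1.571, -0.0, -0.104]
force: [-0.1, 0.2, 0.1]
grip_width: 0.0002
```

```bash
python3 -c "
from h import *
print(ang2('scene','s8'))
print(ang2('top','t8'))
print(bot.observe()['position'],bot.observe()['force'])
"
```

```text
(8.2, [(-1.828, 0.1, 94, 86)])
(8.25, [(-1.722, 0.46, 49, 53)])
[ 0.57237123 -0.02826237  0.06385066] [-0.65505721  0.35710825  0.21974184]
```

>>> arm_command([
  {"rx":0,"ry":0,"rz":0,"x":0,"y":0.05,"z":0,"gripper":-1},
  {"rx":0,"ry":0,"rz":0,"x":0,"y":0.05,"z":0,"gripper":-1},
  {"rx":0,"ry":0,"rz":0,"x":0,"y":0.05,"z":0,"gripper":-1},
  {"rx":0,"ry":0,"rz":0,"x":0,"y":0.05,"z":0,"gripper":-1},
])

```text
clock: 8.63
position: [0.5724, -0.0283, 0.0633]
tool_rot: [-1.571, -0.0, -0.104]
force: [-0.3, 0.3, 0.3]
grip_width: -0.0001
```

```bash
python3 -c "
from h import *
a=ang2('top','t9');b=ang2('scene','s9')
print(a,b)
print(bot.observe()['clock'],bot.observe()['position'],bot.observe()['force'])
t=np.array([5.6333,5.7333,6.7,7.1333,7.5667,8.2,b[0]]);y=np.array([-.818,-.584,1.538,2.426,3.269,4.455,b[1][0][0]+2*np.pi])
p=np.polyfit(t-9,y,2);print(p,np.round(y-np.polyval(p,t-9),3)); r=np.roots(p-[0,0,2*np.pi])+9;print(r, -(p[1]**2-4*p[0]*(p[2]-4*np.pi)))
for q in np.arange(8.7,9.4,.05): print(round(q,3),np.polyval(p,q-9)-2*np.pi,2*p[0]*(q-9)+p[1])
"
```

```text
(8.6333, [(-1.028, 0.02, 43, 55)]) (8.6833, [(-0.956, 0.62, 82, 89)])
8.7333 [ 0.57235525 -0.02822967  0.06329192] [-0.0410181   0.31791685 -0.13011849]
[-0.09392926  1.66496154  5.85632621] [-0.004  0.001  0.008  0.005 -0.008 -0.009  0.008]
[26.46549851  9.26019721] -0.251018819436581
8.7 -0.934801187670236 1.7213190968733527
8.75 -0.8489700559846387 1.7119261705504807
8.8 -0.763608570615185 1.7025332442276089
8.85 -0.6787167315618756 1.6931403179047368
8.9 -0.594294538824709 1.683747391581865
8.95 -0.5103419924036867 1.674354465258993
9.0 -0.42685909229880714 1.6649615389361212
9.05 -0.343845838510072 1.6555686126132494
9.1 -0.2613022310374804 1.6461756862903774
9.15 -0.17922826988103147 1.6367827599675056
9.2 -0.09762395504072696 1.6273898336446335
9.25 -0.016489286516566004 1.6179969073217617
9.3 0.06417573569145141 1.6086039809988897
9.35 0.14437111158332527 1.5992110546760179
9.4 0.2240968411590556 1.589818128353146
```

>>> arm_command([
  {"rx":0,"ry":0,"rz":0,"x":0,"y":0,"z":0,"gripper":-1},
  {"rx":0,"ry":0,"rz":0,"x":0,"y":0,"z":0,"gripper":-1},
  {"rx":0,"ry":0,"rz":0,"x":0,"y":0,"z":0,"gripper":-1},
  {"rx":0,"ry":0,"rz":0,"x":0,"y":0,"z":0,"gripper":-1},
  {"rx":0,"ry":0,"rz":0,"x":0,"y":0,"z":0,"gripper":-1},
])

```text
clock: 9.15
position: [0.5723, -0.0282, 0.0633]
tool_rot: [-1.571, 0.0, -0.104]
force: [0.2, 0.6, -1.1]
grip_width: 0.0002
```

>>> arm_command([
  {"rx":0,"ry":0,"rz":0,"x":0,"y":0.18,"z":0,"gripper":-1},
  {"rx":0,"ry":0,"rz":0,"x":0,"y":0.2,"z":0,"gripper":-1},
])

```text
clock: 9.32
position: [0.5734, -0.028, 0.062]
tool_rot: [-1.57, -0.002, -0.104]
force: [-1.3, -0.3, 14.6]
grip_width: 0.0005
```

```bash
python3 -c "
from h import *
for i in range(2): print(ang2('top','ta%d'%i),ang2('scene','sa%d'%i))
print(bot.observe()['clock'],bot.observe()['position'],bot.observe()['force'])
"
```

```text
(9.3167, [(-0.016, 0.35, 45, 57)]) (9.3667, [(-0.006, 1.86, 105, 92)])
(9.4167, [(-0.018, 0.36, 46, 57)]) (9.4667, [(0.006, 1.63, 96, 92)])
9.5167 [ 0.57321676 -0.02802223  0.06206489] [-0.17625919  0.96585297 13.42641039]
```

Stopped within about 0.02 rad of the pointer. Lifting off straight up and gently.

>>> arm_command([
  {"rx":0,"ry":0,"rz":0,"x":0,"y":-0.1,"z":0,"gripper":-1},
  {"rx":0,"ry":0,"rz":0,"x":0,"y":-0.3,"z":0,"gripper":-1},
  {"rx":0,"ry":0,"rz":0,"x":0,"y":-1.5,"z":0,"gripper":-1},
  {"rx":0,"ry":0,"rz":0,"x":0,"y":-4,"z":-1,"gripper":-1},
  {"rx":0,"ry":0,"rz":0,"x":0,"y":-7,"z":-3,"gripper":-1},
])

```text
clock: 9.93
position: [0.5685, -0.0558, 0.1317]
tool_rot: [-1.569, 0.002, -0.1]
force: [0.6, -0.2, 0.7]
grip_width: 0.0
```

>>> arm_command([
  {"rx":0,"ry":0,"rz":0,"x":0,"y":-1.5,"z":-1,"gripper":-1},
  {"rx":0,"ry":0,"rz":0,"x":0,"y":-1.5,"z":-1,"gripper":-1},
  {"rx":0,"ry":0,"rz":0,"x":0,"y":-1.5,"z":-1,"gripper":-1},
  {"rx":0,"ry":0,"rz":0,"x":0,"y":-1.5,"z":-1,"gripper":-1},
  {"rx":0,"ry":0,"rz":0,"x":0,"y":-1.5,"z":-1,"gripper":-1},
])

```text
clock: 10.35
position: [0.5678, -0.0673, 0.1457]
tool_rot: [-1.57, 0.001, -0.103]
force: [-0.0, 0.7, 1.0]
grip_width: 0.0003
```

```bash
python3 -c "
from h import *
for i in range(2): print(ang2('top','tb%d'%i),ang2('scene','sb%d'%i))
print(bot.observe()['clock'],bot.observe()['position'],bot.observe()['force'])
a=[cv2.imread(f'pics/{n}.png') for n in ['sb1','tb1']]
cv2.imwrite('pics/mb.png',np.hstack([cv2.resize(a[0][160:320,240:440],(400,320)),cv2.resize(a[1][120:280,220:420],(400,320))]))
cv2.imwrite('pics/mb2.png',np.vstack([np.hstack([a[0][90:370,200:600],a[1][60:340,130:530]])]))
"
```

```text
(10.35, [(-0.04, 0.22, 46, 57)]) (10.4, [(-0.03, 1.6, 95, 92)])
(10.45, [(-0.04, 0.22, 46, 57)]) (10.5, [(-0.004, 3.08, 120, 92)])
10.55 [ 0.5680052  -0.06751826  0.14578165] [0.1971603  0.30837309 0.70364648]
```

View pics/mb.png

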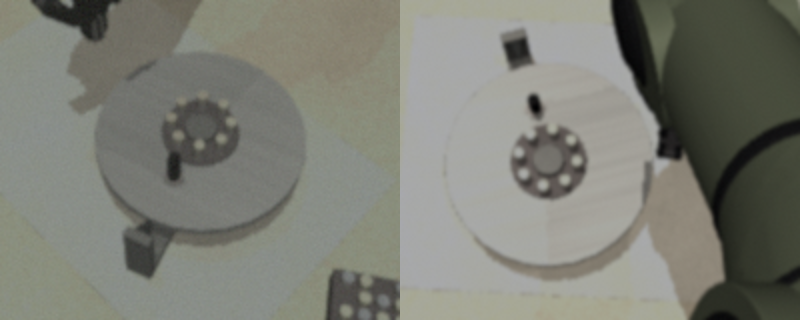

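View pics/mb2.png

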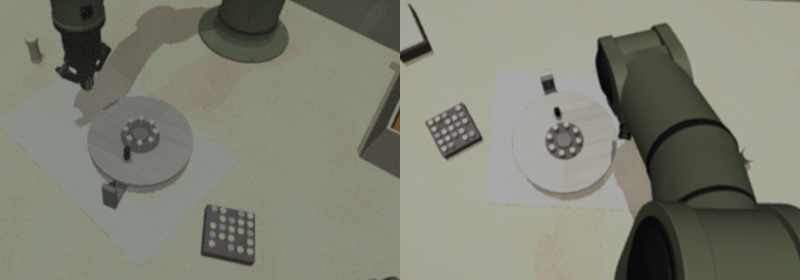

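>>> arm_command([
  {"rx":0,"ry":0,"rz":0,"x":0,"y":0,"z":0,"gripper":-1},
  {"rx":0,"ry":0,"rz":0,"x":0,"y":0,"z":0,"gripper":-1},
  {"rx":0,"ry":0,"rz":0,"x":0,"y":0,"z":0,"gripper":-1},
  {"rx":0,"ry":0,"rz":0,"x":0,"y":0,"z":0,"gripper":-1},
  {"rx":0,"ry":0,"rz":0,"x":0,"y":0,"z":0,"gripper":-1},
])

```text
clock: 10.97
position: [0.5682, -0.068, 0.1463]
tool_rot: [-1.571, 0.0, -0.104]
force: [-0.1, -0.1, 0.1]
grip_width: -0.0002
```

```bash
python3 -c "
from h import *
print(ang2('top','tc'),ang2('scene','sc'),ang('top'),ang('scene'))
print(bot.job_done())
"
```

```text
(10.9667, [(-0.04, 0.22, 46, 57)]) (11.0167, [(-0.032, 3.48, 125, 92)]) (11.0667, [(-0.019, 0.059, 36)]) (11.1167, [(-0.019, 0.068, 67)])
the job is handed in; nothing more can be done
None
```

The disc is standing with the post in line with the pointer to within about 0.02–0.04 rad, and I handed the job in at about 11.2 s.

**What I did:** I first touched the rim once with the disc at rest, to find the braking height. I then pushed the post counter-clockwise up to about 2.2–2.3 rad/s and let go about 1.4 rad before the pointer. It coasted untouched past the pointer and once round, losing about 0.19 rad/s each second. As the post came back to the pointer at about 1.6 rad/s, I pressed the closed fingertips on the rim (readings of 13–15 N) and it stopped. Then I lifted off and moved clear.

**Last checks:**
- **Post angle:** the top camera read −0.040 rad three times over 0.6 s, so the disc is not moving. A second method read −0.019 rad in both cameras.
- **Shift on lift-off:** the top camera's reading went from −0.018 to −0.040 rad when I lifted off.
- **Scene camera:** its fitted angle was poor once the post stood in front of the hub. It read between 0.006 and −0.032 rad, with errors of 1.6–3.5 pixels, so I relied on the top camera.
- **Braking force:** it was above the 3–10 N given. The rest touch peaked at 24.6 N. Both are well under the 40 N and 120 N limits.
- **Box, bottle and tube:** the arm did not go near them. The box and tube stand where they were in the last views. The bottle was hidden behind the arm there, so I did not recheck it at the end.

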